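# Lower the ratchet lamp arm over the inspection dial

## Task

Press down the red tail of the ratchet pawl until its hook is lifted fully out of the teeth (it stays free by itself), and only then push the lamp arm down by its yellow knob, past all its teeth, onto its stop, so that the lamp lies level over the black dial. Do not lift the arm or force it down against the pawl, and leave the bottle, ring, jar and blue tray standing where they are. Finish with the hand clear of everything.

Things in the scene. Friction and masses are not known exactly. Their poses are not given: they have to be found in the camera images.
- station: The fixed inspection station, bolted down: aluminium base plate 130 x 340 x 12 mm with two pairs of dark steel cheeks and a black dial (140 mm across, its top 44 mm above the table). Origin on the table directly under the lamp arm's hinge. Its y axis runs level from the hinge towards the lamp, knob and dial (the dial's centre is at y = 115 mm); the pawl's red tail is on the -y side. z is up. Both hinges lie along its x axis. It stands at a different place and yaw each time.
- lamp_hinge (a point): Axis of the lamp arm's hinge, 115 mm above the table over the station's origin. The arm is a dark steel bar 22 mm wide and 12 mm thick, centred on this axis and reaching 210 mm along the station's y when down, with a black ring lamp (68 mm across, 26 mm below the bar's mid-line) at 115 mm and the yellow knob near its end; around the hinge is a steel disc of 41 mm radius with three brass teeth that reach out to 50 mm.
- yellow_knob (a point): Centre of the yellow ball knob (30 mm diameter) on top of the lamp arm's far end: 190 mm along the arm from the hinge axis and 28 mm above the arm's mid-line, square to it. As the arm goes down it moves on an arc about lamp_hinge; with the arm fully down its centre is 190 mm along y from the hinge and 143 mm above the table. Push on top of it.
- lamp_arm (a joint): Angle of the lamp arm (rad), growing as it goes down: its slope above level is 0.62 minus this value. It starts at 0.02 to 0.12 (raised) and is fully down, level and on its stop at 0.62. The hinge is stiff: the arm stays wherever it is left and needs about 2 to 4 N on the knob. With the pawl in the teeth it is blocked at about 0.16; three teeth must pass under the hook.
- pawl_hinge (a point): Axis of the red pawl's hinge, fixed at 55 mm on the station's -y side of lamp_hinge and 155 mm above the table. The pawl is a rocker 12 mm thick: its hook reaches over the teeth on the lamp side, its tail points the other way.
- red_tail (a point): Centre of the red roller (18 mm diameter, 34 mm wide along the station's x) at the end of the pawl's tail: with the pawl engaged it is 62 mm from pawl_hinge towards the station's -y and 20 mm above it. Pressed from above, it goes down about 20 mm on an arc about pawl_hinge (towards the station's -y at first by up to 3 mm).
- pawl (a joint): Angle of the pawl (rad): 0 = hook fully in the teeth (start), 0.32 = its stop, tail fully down and hook well clear. The hook is clear of the teeth from about 0.15; press it beyond 0.2. No spring: a stiff hinge, about 4 N on the tail, and the pawl stays where it is left.
- cleaner_mid (a point): Mid-height of a white cleaning bottle with blue cap, 48 mm diameter, 105 mm tall, standing loose near the station: leave it alone.
- gauge_mid (a point): Centre of a loose brass ring gauge, 52 mm outside diameter, 22 mm high, lying flat: leave it alone.
- jar_mid (a point): Mid-height of an amber jar with black lid, 52 mm diameter, 60 mm tall: leave it alone.
- tray_mid (a point): Centre of a loose blue tray of small screws, 80 x 130 x 35 mm, on the robot's side of the station: leave it alone.

How it is judged:
By the outcome, as a careful person would: the job done as asked, in the order asked, and still so for the second after the job is handed in, with the robot touching nothing.
It also fails if it takes over 48 s, if anything falls off the work surface, if the arm or the gripper's body presses on something with over 40 N, if the wrist force passes 120 N, or if a joint passes its speed limit or range.

## Robot

A 7-joint arm with a two-finger parallel gripper is mounted at the origin on the work surface. World frame = base frame: x ahead of the robot, y to its left, z up, the work surface at z = 0. Lengths are in mm, angles in rad, forces in N, time in s.
With the tool pointing down it reaches from about 425 to 950 mm from the base axis. Payload 4.7 kg.
Tool frame: the origin (TCP) lies midway between the tips of the shut fingers; the grasp point (between the pads) lies 19 mm behind it (arm.grip_point_offset is the distance from the TCP to the grasp point, in mm); x points along the fingers, y is the direction in which the jaws open and shut, and the axes are right-handed (so a half turn about x gives the same grasp; the last joint's range is limited). The gripper opens to 85 mm and grips with 20 to 120 N. Pads are 22 mm wide; open, the fingers measure 114 mm over their backs; the gripper's body (76 mm by 85 mm) begins 54 mm behind the grasp point. The pads swing forward as they close: fully open they stand 13 mm farther back than shut.
Start: joints at [1.189, 0.469, -0.049, 1.532, 0.024, 1.141, -0.082], TCP at [233.277, -633.427, 231.335] pointing down, gripper open.
Joint ranges: [-2.59, 2.59], [-0.33, 1.99], [-1.39, 1.29], [0.1, 2.45], [-1.04, 4.18], [0.21, 1.99], [-2.66, 2.66]. Speed limits (rad/s): [2.57, 2.57, 3.14, 3.14, 3.14, 3.14, 3.14].

## Interface

Orientations are given as a unit quaternion [x, y, z, w].
In Python, from cell import arm gives the robot as it stands. Calls block until the motion is done:
- arm.goto(position, orientation): joint-space move of the TCP to a pose.
- arm.movel(position, rot=None, rate=150, force_limit=None): straight line of the TCP; rot=None keeps the orientation; rate is the mean speed in mm/s. With force_limit (N) it stops when the force on the tool has changed by that much, and returns True; else False.
- arm.set_joints(angles): joint-space move.
- arm.grip(opening, newtons=None): opening from 0.0 (shut) to 1.0 (fully open); newtons is the grip in N (None keeps the last); returns when the fingers have stopped.
- arm.sleep(seconds).
- arm.inverse_kinematics(position, orientation): joint angles nearest the present ones, or None.
- arm.observe(): the state.
- arm.read_camera(name): name is "scene" or "top" or "wrist"; returns (picture, depth): 384x512x3 uint8, blue, green, red; 384x512 float32, mm along the optical axis (not along the pixel's ray), 0 where there is no reading.
- arm.camera_model(name): a dict with "fx", "fy", "cx", "cy" (pixels), "world_from_camera" (4x4, takes a point from camera to world coordinates). Camera axes: x right, y up, looking along -z (the intrinsics and any distortion apply to the point x, -y, -z); pixel columns grow to the right and rows downward; lengths in mm; the calibration is good to about 2 mm. A picture is of the moment at which its call begins: read the wrist's pose just before it. camera_model takes no time and is no camera call; for the wrist camera it gives the pose at the moment of the call.
A pose or a line that the arm cannot do raises arm.Unreachable and nothing moves.
- arm.finish_job(): hands the job in, once; it reports no verdict.
The state is a dict: "t": time; "joints": joint angles; "qd": joint speeds; "tau": joint torques, N m; "tcp_pos": TCP position; "tool_rot": TCP orientation; "force": force on the tool from outside, world axes, zero at the start; "torque": the same for the moment, N m; "gripper_width": opening from 0.0 (shut) to 1.0 (fully open).
Only numpy, scipy, OpenCV 4.12 (cv2) and the standard library are available. Lean on these libraries where they do the work, as an engineer would, in place of code of your own. Each camera call takes 0.05 s, during which the arm holds its last target.

## Working session

There is one attempt and no reset: what is moved stays moved. The work goes in short steps, each a Python script; the robot and the scene stay as the last script left them, time stands still between calls to the robot, and variables do not carry over. Pictures are saved under pics/ and viewed, and the job is handed in when it is done.

```bash
ls; mkdir -p pics; python3 - <<'E'
from cell import arm
import cv2,numpy as np
for n in ("scene","top"):
    p,d=arm.read_camera(n); cv2.imwrite(f"pics/{n}0.png",p); np.save(f"{n}0.npy",d)
    m=arm.camera_model(n); print(n,{k:(np.round(v,3).tolist() if not isinstance(v,str) else v) for k,v in m.items()})
s=arm.observe(); print(s["t"],s["tcp_pos"],s["tool_rot"],s["force"],s["gripper_width"])
E
```

```text
pics
scene {'fx': 413.074, 'fy': 413.074, 'cx': 257.475, 'cy': 190.96, 'world_from_camera': [[-0.774, -0.32, 0.547, 976.271], [0.633, -0.415, 0.653, 526.188], [0.017, 0.852, 0.524, 584.811], [0.0, 0.0, 0.0, 1.0]]}
top {'fx': 373.157, 'fy': 373.157, 'cx': 256.708, 'cy': 192.394, 'world_from_camera': [[-0.013, 0.998, -0.064, 494.825], [-1.0, -0.014, -0.02, 26.732], [-0.021, 0.064, 0.998, 969.775], [0.0, 0.0, 0.0, 1.0]]}
0.1 [ 233.07805054 -632.92373526  230.37583142] [-0.69600988 -0.12470221  0.69625448 -0.12348805] [ 0.06513847  0.15599414 -0.59406245] 1.0022856516471816
```

View pics/scene0.png

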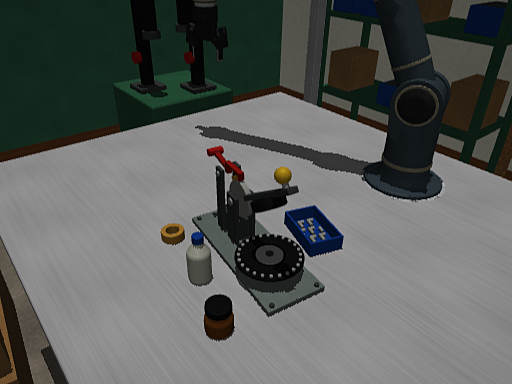

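View pics/top0.png

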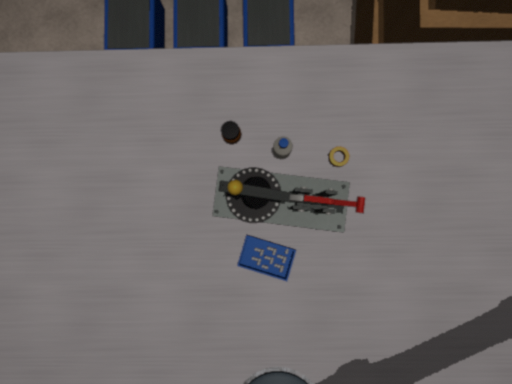

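The scene camera shows the pawl's red roller near (215,151) and the yellow knob at (283,175). In the top view the roller is at (361,205), the knob at (235,187) and the dial at (253,195). The next step is turning these into positions.

```bash
cat > h.py <<'E'
import numpy as np,cv2
def cloud(d,m):
    v,u=np.indices(d.shape); x=(u-m["cx"])/m["fx"]*d; y=(v-m["cy"])/m["fy"]*d
    P=np.stack([x,-y,-d,np.ones_like(d)],-1)@np.array(m["world_from_camera"]).T
    return P[...,:3]
def masks(p):
    h=cv2.cvtColor(p,cv2.COLOR_BGR2HSV).astype(int); H,S,V=h[...,0],h[...,1],h[...,2]
    return dict(red=((H<6)|(H>174))&(S>170)&(V>70), yellow=(H>18)&(H<27)&(S>180)&(V>100))
E
python3 - <<'E'
from cell import arm
from h import *
from scipy.optimize import least_squares
for n in ("scene","top"):
    p=cv2.imread(f"pics/{n}0.png"); d=np.load(f"{n}0.npy"); m=arm.camera_model(n); C=cloud(d,m); K=masks(p)
    for k,M in K.items():
        M=M&(d>0)&(C[...,2]>100)&(C[...,0]>350)&(C[...,0]<900)&(abs(C[...,1])<400)
        P=C[M]; print(n,k,len(P),np.median(P,0).round(1),P.min(0).round(),P.max(0).round())
        if k=="yellow":
            f=least_squares(lambda c:np.linalg.norm(P-c,axis=1)-15,P.mean(0)-[0,0,8],loss="soft_l1"); print(" ball",f.x.round(1),abs(f.fun).mean())
        else:
            e=P[P[:,1]<P[:,1].min()+18]; print(" roller",e.mean(0).round(1),e.min(0).round(1),e.max(0).round(1)); 
    # base plate: z 6..18
    M=(C[...,2]>5)&(C[...,2]<20)&(C[...,0]>350)&(C[...,0]<700)&(abs(C[...,1])<300)
    g=cv2.cvtColor(p,cv2.COLOR_BGR2HSV)
    nb,L,st,_=cv2.connectedComponentsWithStats(M.astype(np.uint8)); i=1+st[1:,4].argmax()
    P=C[L==i]; print(" plate",len(P),np.median(P[:,2]),cv2.minAreaRect(P[:,:2].astype(np.float32)))
    M=(C[...,2]>38)&(C[...,2]<50)&(C[...,0]>350)&(C[...,0]<700)&(abs(C[...,1])<300)
    nb,L,st,_=cv2.connectedComponentsWithStats(M.astype(np.uint8)); i=1+st[1:,4].argmax()
    P=C[L==i]; print(" dial",len(P),np.median(P[:,2]),cv2.minEnclosingCircle(P[:,:2].astype(np.float32)))
E
```

```text
scene red 208 [ 525.6 -142.2  178.4] [ 501. -179.  167.] [539. -56. 186.]
 roller [ 518.6 -169.   181.7] [ 500.7 -179.   176.7] [ 534.2 -161.8  186.2]
scene yellow 134 [558.9  90.9 251.5] [545.  77. 245.] [568. 100. 258.]
 ball [552.   84.1 242.3] 0.768057911347749
 plate 3234 13.352079105571647 ((540.0877685546875, -14.465286254882812), (342.3652038574219, 130.7996063232422), 82.44837951660156)
 dial 2566 45.69733577461852 ((549.4968872070312, 54.97587966918945), 71.2686538696289)
top red 344 [ 524.3 -125.   178.3] [ 503. -180.  167.] [539. -57. 188.]
 roller [ 517.4 -171.9  183.7] [ 503.3 -180.1  175.1] [ 530.7 -162.4  187.7]
top yellow 117 [552.1  82.9 254.7] [542.  72. 247.] [564.  95. 260.]
 ball [553.1  85.  242.6] 0.8296298828486943
 plate 1460 13.548737573637368 ((498.468994140625, -74.24560546875), (209.5668487548828, 66.99845123291016), 82.67227172851562)
 dial 876 45.51529861087465 ((543.0553588867188, 56.333709716796875), 68.96292114257812)
```

Both cameras agree: the hinge is at about (534,-59) mm and the station y axis points along (0.131, 0.991). The arm angle is about 0.05, and the roller should be near (518,-175) with its top at about 184. Next I press the tail.

```bash
cat >> h.py <<'E'
from scipy.spatial.transform import Rotation as R
u=np.array([np.cos(np.radians(82.4)),np.sin(np.radians(82.4))]); hinge=np.array([534.,-59.])
def at(y,z): return [*(hinge+u*y),z]
E
python3 - <<'E'
from cell import arm
from h import *
q0=np.array(arm.observe()["joints"]); best=None
for k in range(4):
    a=np.radians(82.4)+k*np.pi/2; y=np.array([np.cos(a),np.sin(a),0]); x=np.array([0,0,-1.]); 
    q=R.from_matrix(np.stack([x,y,np.cross(x,y)],1)).as_quat()
    js=[arm.inverse_kinematics(at(*t),q) for t in ((-119,225),(-119,165),(145,290),(190,155))]
    ok=all(j is not None for j in js); print(k,ok,[np.round(j,2).tolist() if j is not None else None for j in js[::3]])
    if ok:
        c=max(abs(np.array(j)-q0).max() for j in js)
        if best is None or c<best[0]: best=(c,k,q)
print(best); np.save("q.npy",best[2]); q=best[2].tolist()
arm.grip(0.0)
arm.goto(at(-119,230),q)
s=arm.observe(); print(s["t"],s["tcp_pos"],s["force"],s["gripper_width"])
p,d=arm.read_camera("scene"); cv2.imwrite("pics/scene1.png",cv2.resize(p[100:330,120:400],None,fx=2.5,fy=2.5))
E
```

```text
0 True [[0.85, 0.36, -0.75, 1.81, 0.28, 1.08, 1.43], [0.44, 0.61, -1.04, 1.82, 0.59, 1.07, 0.62]]
1 True [[-0.58, 0.44, 1.12, 1.89, -0.45, 1.1, -2.56], [0.51, 0.68, -1.18, 1.82, 0.7, 1.13, 2.1]]
2 True [[0.45, 0.28, -0.24, 1.83, 0.08, 1.04, -1.53], [0.17, 0.46, -0.62, 1.83, 0.32, 0.95, -2.29]]
3 True [[0.68, 0.32, -0.53, 1.82, 0.18, 1.05, -0.05], [0.34, 0.53, -0.87, 1.82, 0.47, 1.01, -0.85]]
(np.float64(0.8498586847362809), 3, array([ 0.53203768,  0.46576378, -0.53203768,  0.46576378]))
2.8083 [ 517.92178217 -178.85643003  229.81018427] [-0.36704162 -0.22677948 -0.00600895] -0.0027967048804757545
```

View pics/scene1.png

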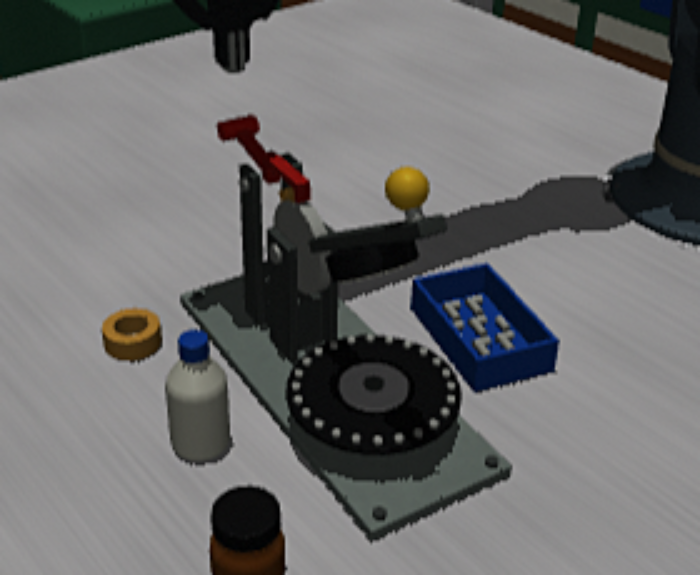

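The shut fingers at (235,60) are straight above the red roller at (238,128), and nothing else has moved. I press down, logging the contact height.

```bash
python3 - <<'E'
from cell import arm
from h import *
def rep(m):
    s=arm.observe(); print(m,round(s["t"],2),np.round(s["tcp_pos"],1),np.round(s["force"],1))
arm.movel(at(-119,192),rate=100); rep("above")
print(arm.movel(at(-119.5,175),rate=25,force_limit=2.5)); rep("contact")
print(arm.movel(at(-119.5,165.5),rate=25,force_limit=20)); rep("pressed")
for n in ("scene",):
    p,d=arm.read_camera(n); cv2.imwrite("pics/scene2.png",cv2.resize(p[100:330,120:400],None,fx=2.5,fy=2.5))
E
```

```text
above 3.39 [ 518.4 -177.1  192. ] [-0.3  0.5 -0.4]
True
contact 3.85 [ 518.3 -177.8  182.5] [ 0.9 -0.6  1.1]
False
pressed 4.68 [ 518.3 -177.1  165.5] [-0.2 -2.2  3.1]
```

View pics/scene2.png

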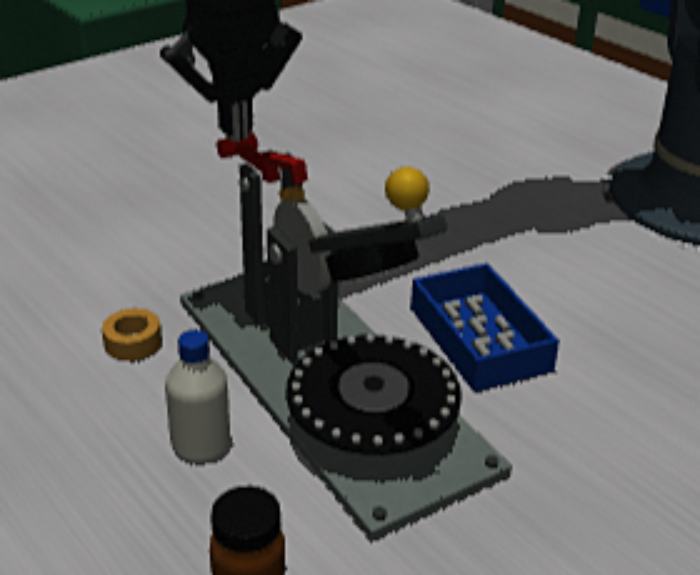

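The roller has dropped to (238,148) and the hook has risen to (292,165), clear of the brass tooth. The tip went down about 17 mm after contact, which puts the pawl near 0.27. I retreat, confirm it stays, and move above the knob.

```bash
python3 - <<'E'
from cell import arm
from h import *
def rep(m):
    s=arm.observe(); print(m,round(s["t"],2),np.round(s["tcp_pos"],1),np.round(s["force"],1))
q=np.load("q.npy").tolist()
arm.movel(at(-119.5,200),rate=80)
arm.movel(at(-119.5,310),rate=200)
arm.movel(at(145,300),rate=200); rep("over knob")
for n in("scene","top"):
    p,d=arm.read_camera(n); m=arm.camera_model(n); C=cloud(d,m)
    M=masks(p)["red"]&(C[...,2]>100)&(C[...,0]>450)&(abs(C[...,1])<250); P=C[M]
    yy=(P[:,:2]-hinge)@u
    for lo,hi in((-130,-105),(-105,-85),(-50,-20),(-20,5)): 
        k=(yy>lo)&(yy<hi); print(n,lo,hi,k.sum(),P[k,2].max().round(1) if k.any() else None, yy[k].mean() if k.any() else None)
    cv2.imwrite(f"pics/{n}3.png",cv2.resize(p[100:330,120:400],None,fx=2.5,fy=2.5))
E
```

```text
over knob 7.49 [553.3  83.4 299.8] [ 0.7 -0.2  0.3]
scene -130 -105 67 167.3 -114.22243574049624
scene -105 -85 23 164.7 -95.18290407239893
scene -50 -20 21 190.2 -34.538074470980845
scene -20 5 35 194.1 -6.6326386318031005
top -130 -105 96 169.3 -117.04729199933895
top -105 -85 32 166.5 -94.54495784194795
top -50 -20 77 191.7 -34.82621420936442
top -20 5 41 196.6 -12.252846301173868
```

View pics/scene3.png

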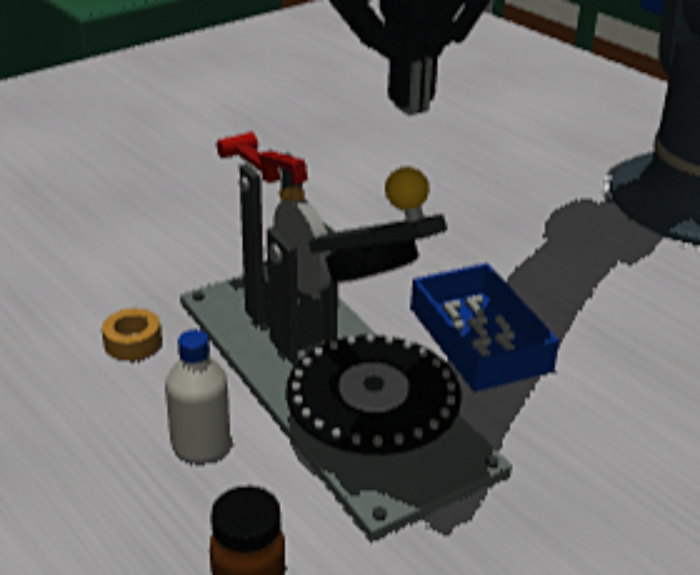

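The pawl stays down: the roller top is now at about 168, down roughly 18 mm (near 0.28), and the hook at (292,168) stays clear. Now I push the knob along its arc.

```bash
python3 - <<'E'
from cell import arm
from h import *
def rep(m):
    s=arm.observe(); print(m,round(s["t"],2),np.round(s["tcp_pos"],1),np.round(s["force"],1))
def P(th,dz=0): return at(190*np.cos(th)-28*np.sin(th), 115+190*np.sin(th)+28*np.cos(th)+15+dz)
arm.movel(P(.57,8),rate=100)
print(arm.movel(P(.57,-3),rate=20,force_limit=2)); rep("contact")
for th in np.arange(.51,.05,-.06):
    hit=arm.movel(P(th,-1),rate=45,force_limit=15); rep(f"{th:.2f} {hit}")
    if hit: break
p,d=arm.read_camera("scene"); cv2.imwrite("pics/scene4.png",cv2.resize(p[100:330,120:400],None,fx=2.5,fy=2.5))
E
```

```text
True
contact 8.57 [553.4  85.3 255.3] [1.  1.4 1.7]
0.51 False 8.97 [554.2  92.2 246.2] [0.1 2.2 2.2]
0.45 False 9.38 [554.9  98.2 236.7] [-0.7  2.   2.4]
0.39 False 9.78 [555.6 103.9 226.7] [-0.1  0.4  1. ]
0.33 False 10.19 [556.2 109.6 216.2] [-0.4  0.7  0.4]
0.27 False 10.6 [557.  115.1 206.1] [-0.   0.7  1.1]
0.21 False 11.01 [557.5 119.4 195.5] [-0.8  0.5 -0. ]
0.15 False 11.42 [558.  122.9 184.5] [0.7 0.4 1. ]
0.09 False 11.82 [558.4 125.9 173.4] [ 1.6 -0.2  0.7]
```

View pics/scene4.png

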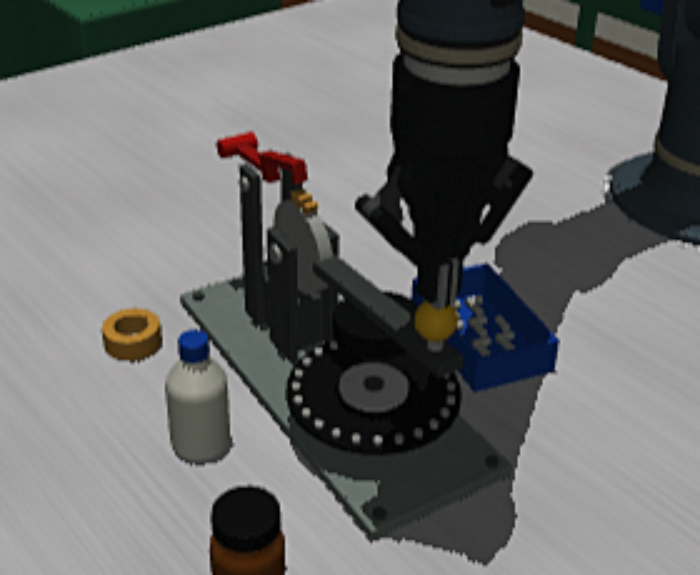

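The knob at (436,323) is following the fingers down, the teeth pass freely and the pawl hasn't moved. I finish onto the stop.

```bash
python3 - <<'E'
from cell import arm
from h import *
def rep(m):
    s=arm.observe(); print(m,round(s["t"],2),np.round(s["tcp_pos"],1),np.round(s["force"],1))
def P(th,dz=0): return at(190*np.cos(th)-28*np.sin(th), 115+190*np.sin(th)+28*np.cos(th)+15+dz)
print(arm.movel(P(.03,-1),rate=40,force_limit=15)); rep("a")
print(arm.movel(P(0,-5),rate=15,force_limit=10)); rep("stop")
arm.sleep(0.3); rep("held")
arm.movel(P(0,15),rate=60); arm.movel(P(0,120),rate=200)
arm.movel([430,-250,330],rate=250); rep("clear")
for n in("scene","top"):
    p,d=arm.read_camera(n); m=arm.camera_model(n); C=cloud(d,m)
    M=masks(p)["yellow"]&(C[...,2]>100)&(C[...,0]>450)&(abs(C[...,1])<250); Q=C[M]
    from scipy.optimize import least_squares
    f=least_squares(lambda c:np.linalg.norm(Q-c,axis=1)-15,Q.mean(0)-[0,0,8],loss="soft_l1"); print(n,"ball",f.x.round(1),"y",((f.x[:2]-hinge)@u).round(1))
    cv2.imwrite(f"pics/{n}5.png",cv2.resize(p[100:330,120:400],None,fx=2.5,fy=2.5))
E
```

```text
False
a 12.32 [558.8 128.3 162.2] [ 0.7  0.4 -0.9]
True
stop 12.78 [559.1 129.2 157.6] [-1.8 -1.   6. ]
held 13.08 [559.1 129.2 157.7] [-1.3 -0.5  6.3]
clear 15.94 [ 430.4 -248.8  329.9] [0.5 0.2 0.9]
scene ball [558.3 129.  144.1] y 189.6
top ball [559.5 129.1 144.1] y 189.9
```

View pics/scene5.png

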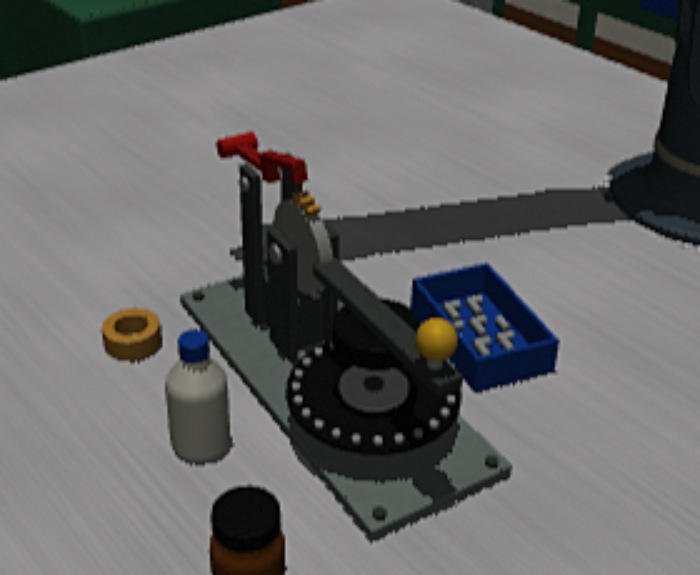

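View pics/top5.png

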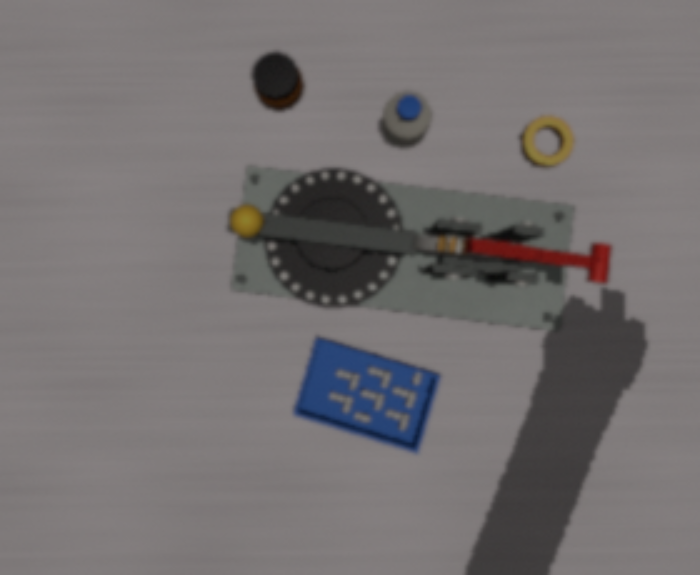

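The arm lies level over the dial. The knob centre measures y = 190 mm at z = 144 (cameras read about 1 mm high, target 143), the tail is still down, and nothing else has moved.

```bash
python3 -c "
from cell import arm
print(arm.finish_job())"
```

```text
the job is handed in; nothing more can be done
None
```

The job is done and handed in after about 16 s of robot time. I pressed the pawl's tail down first, then pushed the lamp arm down by its knob onto the stop.

- **Pawl:** The red roller dropped about 18 mm, which puts the pawl at about 0.28 rad, past the 0.2 needed. In the pictures before and after the push, the hook was clear of the teeth and the tail stayed down by itself.
- **Lamp arm:** I followed the knob's arc with only a few newtons. At the end the force limit stopped the move with the fingertips at z = 157.6 mm, against 158 mm expected for the knob's top when the arm is fully down.
- **Level check:** Both cameras put the knob's centre at y = 190 mm and z = 144 mm. The target is 190 and 143, and the cameras had read other heights on the station about 1.5 mm high.
- **Surroundings:** In the final pictures the bottle, ring, jar and tray look unmoved. The hand finished in free space, clear of everything.

No checks failed or disagreed beyond the roughly 1 to 2 mm camera offset.

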